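Load the bonding press and set its hand nut

ROBOT

A 7-joint arm with a two-finger parallel gripper is mounted at the origin on the work surface. World frame = base frame: x ahead of the robot, y to its left, z up, the work surface at z = 0. Lengths are in m, angles in rad, forces in N, time in s.
With the tool pointing down it reaches from about 0.4 to 0.85 m from the base axis. Payload 10.4 kg.
Tool frame: the origin (TCP) lies between the finger pads, 19 mm behind the fingertips; this is the grasp point; z points along the fingers, y is the line along which they close (so a half turn about z gives the same grasp; the last joint's range is limited). The gripper opens to 87 mm and grips with 3 to 60 N. Pads are 19 mm wide; open, the fingers measure 117 mm over their backs; the gripper's body (75 mm by 190 mm) begins 51 mm behind the grasp point.
Start: joints at [-1.192, 0.332, -0.065, 1.46, 0.022, 1.35, -0.088], TCP at [0.244, 0.575, 0.241] pointing down, gripper open.
Joint ranges: [-2.6, 2.6], [-0.5, 2.12], [-1.47, 1.34], [0.16, 2.42], [-1.27, 4.41], [0.06, 2.06], [-2.6, 2.6]. Speed limits (rad/s): [2.22, 2.22, 2.79, 2.79, 3.14, 3.14, 3.14].

INTERFACE

Orientations are given as a unit quaternion [x, y, z, w].
In Python, from bench import r gives the robot as it stands.
- The arm moves only by the shell command python3 -m jog 'ROWS' [FORCE]. ROWS is a JSON list that holds a single list of rows (three levels of brackets), with 1 to 12 rows, each of 5 numbers: dx, dy, dz in fractions of the full range, 1 being 0.4 m, then a turn about the tool's z in a scale on which 1.0 is pi rad, then the finger opening in m; each row is the pose to reach, as a shift and turn from the pose commanded when the command began, along the tool's axes at that moment; what a row does not reach only later rows make up. A row lasts 1/10 s, in which the tool goes at most 0.05 m and 0.15 rad, less where a joint would pass 70% of its speed; a pose out of reach is approached as far as the arm can. The fingers move at their own pace and stop on an object; FORCE is the grip in N (left out, the last holds). Time passes only in rows, so rows that do not move let the fingers close. It prints the time, the measured TCP pose, the force, the opening and the grip force at its end. Shift and turn numbers lie between -1 and 1, and a call with a number outside is refused. Input that does not fit is refused with a message, and nothing moves.
- r.read_state(): the state, without advancing time (a new reading comes with each control period).
- r.camera(name): name is "scene" or "top"; returns a dict with "img" (420x560x3 uint8, red, green, blue), "fx", "fy", "cx", "cy" (pixels), "k1" (the pictures are not rectified: a ray, as slopes to the right and down, at radius r is drawn at 1 + k1 r^2 times it, then the intrinsics apply), "pose" (4x4, takes a point from camera to world coordinates). Camera axes: x right, y down, z forward; pixel columns grow to the right and rows downward; lengths in m; the calibration is good to about 2 mm. A picture is of the moment at which its call begins. There is no depth.
- r.close_job(): hands the job in; it is judged then, once.
Trained networks look in the newest picture that a camera, given by its name, has taken for a name from the list of things; names that differ only in an ending like _2 or _b are one class to them, and where a whole thing is asked for, a point or a joint stands for the part that bears it (a point fixed in the world has none). Each returns a list of dicts, best first, with "p" (0 to 1); they miss things now and then, are a little off and sometimes report something else, mostly with a low value. They report only what shows in the picture. A call takes as long as a camera call. They do not tell look-alikes from the thing itself.
- r.recognise(camera, label): "position" ([column, row] as shares, 0 to 1, of the picture: columns of its width, rows of its height, amid what is visible of it).
- r.regions_of(camera, label): "pixels" (420x560 bool, what is visible of it) and "position" ([column, row] as shares, 0 to 1, of the picture: columns of its width, rows of its height, amid what is visible of it).
The state is a dict: "time": time; "joint_positions": joint angles; "joint_vel": joint speeds; "joint_torque": joint torques, N m; "ee_pos": TCP position; "eef_rot": TCP orientation; "ft_force": force on the tool from outside, world axes, zero at the start; "torque": the same for the moment, N m; "width": finger opening in m; "grip_force": force on a finger pad.
Only numpy, scipy, OpenCV 4.12 (cv2) and the standard library are available. Lean on these libraries where they do the work, as an engineer would, in place of code of your own. Each camera call takes 0.05 s, during which the arm holds its last target. There are 200 camera calls.

TASK

Lay the small framed display flat, glass up, in the open tray of the bonding press, let go of it, and push the tray fully in. Then screw the press's knurled nut down clockwise until it bottoms out, and back it off a quarter turn. Finish while still gripping the nut there, and leave the other things on the bench where they are.

Things in the scene. Friction and masses are not known exactly. Their poses are not given: they have to be found in the camera images.
- display: Display module: flat metal frame 70 x 40 x 9 mm with a dark glass face on top, about 60 g, on the bench left or right of the press (a plain light-grey battery pack without glass, 62 x 36 x 6 mm, lies on the other side). Origin: centre of its underside; x along the 70 mm side, y along the 40 mm side, z up out of the glass.
- press: Bonding press, fixed: grey base 150 x 180 x 12 mm, two 20 mm steel posts at y = +-80 mm, cross beam 40 mm (x) by 185 mm (y), 100 to 125 mm above the bench. A tray slides under the beam; a spindle with a flat pressure plate hangs from it. Origin: on the bench, on the spindle's axis. The tray opens towards the press's -x (towards the robot, within 12 degrees); y runs along the beam.
- tray (a joint): Sliding tray of the press, m: 0 = fully in (against its stop), about 0.085 to 0.10 at the start, 0.105 = fully out. It moves along the press's x, needs about 2 N to slide and stays where it is left.
- tray_floor (a point): Middle of the tray's floor (top side, 17 mm above the bench); moves with the tray, axes as the press. Inside the tray is 96 mm (x) by 112 mm (y), side and rear walls 10 mm above the floor and 4 mm thick. With the tray in, this point is on the spindle's axis.
- tray_front (a point): Middle of the outer face of the tray's front panel, 37 mm above the bench; the panel is 124 mm wide, 8 mm thick and stands from 13 to 49 mm above the bench. Axes as the press: push it along +x.
- knob (a joint): Knurled hand nut of the press, rad: 0 = screwed down to its hard stop, grows counter-clockwise seen from above (unscrewing), 2.0 to 3.6 at the start, 4.6 at most. Right-hand thread, 4 mm a turn: clockwise from above lowers it. Needs about 0.06 N m to turn, stays where it is left. It is already on its thread.
- knob_grip (a point): Point on the nut's axis at half height of its knurled part: an upright round steel cylinder 38 mm across, 30 mm tall, on a 22 mm neck above the beam. Bottomed out, this point is 152.5 mm above the bench and the knurled part's underside 12.5 mm above the beam. x: along a raised line on the nut's top, turns with it; z up.
- battery: Bystander: light-grey battery pack 62 x 36 x 6 mm, flat on the bench. Origin: centre of its underside.
- tweezers: Bystander: steel tweezers about 150 x 10 x 5 mm lying on the bench. Origin: underside, near the middle.
- pot: Bystander: small white plastic pot 60 mm across, 32 mm tall. Origin: centre of its underside.
- spool: Bystander: solder spool 52 mm across, 35 mm tall, standing on its end. Origin: centre of its underside.
- driver: Bystander: screwdriver 160 mm long lying on the bench. Origin: underside, along its x.
- phone: Bystander: phone 123 x 58 x 8 mm lying on the bench. Origin: centre of its underside.
- flux: Bystander: small white bottle 44 mm across, 100 mm tall. Origin: centre of its underside.
There are look-alikes about, which are no part of the job. Of the things that look like the display, take the one that is farthest to the robot's left at the start.

How it is judged:
By the outcome, as a careful person would: the job done as asked, in the order asked, and still so for the second after the job is handed in, while the arm keeps its last pose, push and grip.
It also fails if it takes over 72 s, if anything falls off the work surface, if the arm or the gripper's body presses on something with over 40 N, if the wrist force passes 120 N, or if a joint passes its speed limit or range.

## Working session

There is one attempt and no reset: what is moved stays moved. The work goes in short steps, Python scripts to look and compute and a shell command to move; the robot and the scene stay as the last step left them, time stands still between calls to the robot, and variables do not carry over. Pictures are saved under pics/ and viewed, at most 13 in all, crops included, and the job is handed in when it is done.

```bash
ls; mkdir -p pics; cat > h.py <<'E'
import numpy as np,cv2
from bench import r
def save(c,n):
    d=r.camera(c); cv2.imwrite('pics/'+n,d['img'][:,:,::-1]); return d
def ray(d,uv):
    K=np.array([[d['fx'],0,d['cx']],[0,d['fy'],d['cy']],[0,0,1]])
    p=cv2.undistortPoints(np.array([[uv]],float),K,np.array([d['k1'],0,0,0,0.]))[0,0]
    P=np.array(d['pose']); v=P[:3,:3]@np.r_[p,1]; return P[:3,3],v
def atz(d,uv,z):
    o,v=ray(d,uv); return o+v*(z-o[2])/v[2]
def tri(d1,a,d2,b):
    o1,v1=ray(d1,a);o2,v2=ray(d2,b)
    s=np.linalg.lstsq(np.c_[v1,-v2],o2-o1,rcond=None)[0]
    p,q=o1+v1*s[0],o2+v2*s[1]; return (p+q)/2,np.linalg.norm(p-q)
def px(p): return np.array(p)*[560,420]
E
python3 - <<'E'
from h import *
np.set_printoptions(precision=3,suppress=True)
D={c:save(c,c+'0.png') for c in('scene','top')}
for c in D: print(c,D[c]['fx'],D[c]['k1'],np.array(D[c]['pose']))
print(r.read_state())
for l in['display','press','tray','tray_front','tray_floor','knob','knob_grip','battery','tweezers','pot','spool','driver','phone','flux']:
  for c in D: print(l,c,[(px(q['position']).round(1).tolist(),round(q['p'],2)) for q in r.recognise(c,l)][:4])
E
```

```text
pics
scene 443.1184074195155 -0.05256943104282578 [[-0.755  0.508 -0.416  0.955]
 [ 0.656  0.57  -0.495  0.542]
 [-0.015 -0.646 -0.763  0.94 ]
 [ 0.     0.     0.     1.   ]]
top 489.36581275302393 -0.047495408116480224 [[ 0.017 -0.986  0.165  0.339]
 [-1.    -0.015  0.011 -0.029]
 [-0.008 -0.165 -0.986  1.236]
 [ 0.     0.     0.     1.   ]]
{'time': 0.1, 'joint_positions': array([-1.192,  0.333, -0.065,  1.461,  0.022,  1.35 , -0.088]), 'joint_vel': array([-0.001, -0.002, -0.   , -0.003,  0.   ,  0.   , -0.001]), 'joint_torque': array([  0.002, -62.454,   0.025, -39.072,  -0.061,   0.037,   0.   ]), 'ee_pos': array([0.244, 0.575, 0.241]), 'eef_rot': array([ 0.2  ,  0.98 , -0.001, -0.   ]), 'ft_force': array([-0.449,  0.059,  0.113]), 'torque': array([ 0.041, -0.036,  0.04 ]), 'grip_force': 0.0, 'width': 0.08679271061522668}
display scene [([359.8, 238.3], 0.93), ([342.0, 287.2], 0.8), ([376.5, 316.7], 0.7), ([291.7, 361.4], 0.22)]
display top [([193.2, 224.6], 0.73), ([149.1, 229.7], 0.69), ([214.7, 282.5], 0.64)]
press scene [([267.9, 261.0], 0.7), ([181.6, 175.3], 0.38)]
press to
[... 386 characters left out ...]
.19)]
knob top [([247.2, 168.3], 0.53)]
knob_grip scene [([259.8, 238.4], 0.75), ([268.6, 262.0], 0.25)]
knob_grip top [([246.5, 167.6], 0.63)]
battery scene [([293.4, 244.6], 0.3)]
battery top [([394.4, 241.6], 0.63)]
tweezers scene [([340.2, 350.8], 0.81)]
tweezers top [([150.1, 184.3], 0.48)]
pot scene [([182.5, 174.2], 0.61)]
pot top [([415.8, 196.2], 0.62)]
spool scene [([291.2, 363.0], 0.58)]
spool top [([169.8, 144.1], 0.64)]
driver scene [([296.4, 360.5], 0.68), ([264.0, 135.7], 0.52)]
driver top [([410.6, 317.1], 0.97)]
phone scene [([424.8, 275.2], 0.96)]
phone top [([140.7, 295.7], 0.94)]
flux scene [([151.9, 209.2], 0.84)]
flux top [([382.1, 139.6], 0.82), ([149.9, 229.5], 0.34)]
```

View pics/scene0.png

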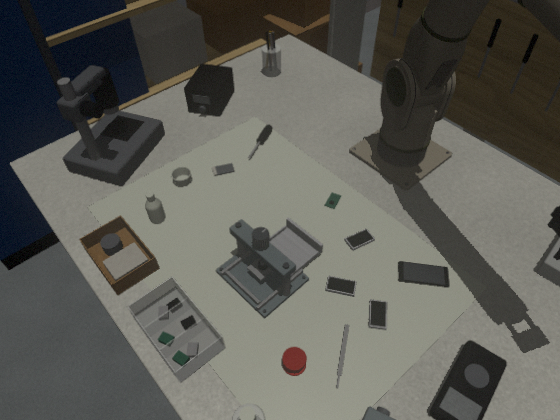

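View pics/top0.png

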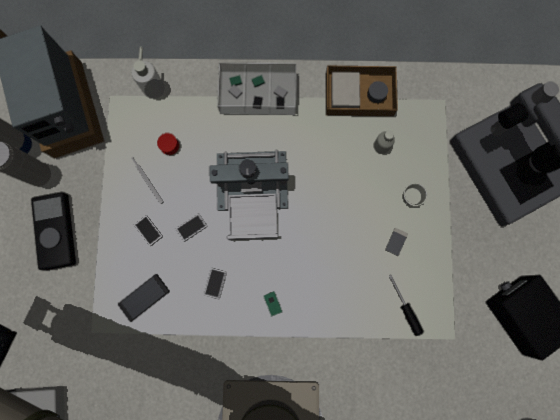

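The pictures show three displays. In top they are at (149,230), (193,228) and (215,283), and in scene at (376,316), (342,287) and (360,238). The leftmost is the one at top (149,230). The press is at top (250,190) with its tray out towards the robot, and the battery is at (396,241).

```bash
python3 - <<'E'
from h import *
np.set_printoptions(precision=4,suppress=True)
D={c:r.camera(c) for c in('scene','top')}
def regs(c,l): return [(q['pixels'],px(q['position']),q['p']) for q in r.regions_of(c,l)]
R={(c,l):regs(c,l) for c in D for l in('display','knob','tray','tray_front')}
for (c,l),v in R.items():
  for m,p,pr in v:
    ys,xs=np.nonzero(m); z={'display':.009,'knob':.165,'tray':.04,'tray_front':.04}[l]
    cnt=max(cv2.findContours(m.astype(np.uint8),0,2)[0],key=cv2.contourArea)
    P=np.array([atz(D[c],q[0]+0.,z)[:2] for q in cnt],np.float32)
    print(c,l,round(pr,2),p.round(1),m.sum(),'mean',xs.mean().round(1),ys.mean().round(1),'xy',atz(D[c],[xs.mean(),ys.mean()],z)[:2],'rect',cv2.minAreaRect(P*1000))
a=R['scene','display'];b=R['top','display']
for i in a:
  for j in b: print(i[1].round(),j[1].round(),*tri(D['scene'],i[1],D['top'],j[1]))
print(tri(D['scene'],R['scene','knob'][0][1],D['top'],R['top','knob'][0][1]))
im=D['top']['img'][130:255,190:310,::-1]
cv2.imwrite('pics/crop1.png',cv2.resize(im,None,fx=4.7,fy=4.7,interpolation=3))
im=D['scene']['img'][200:330,200:340,::-1]
cv2.imwrite('pics/crop2.png',cv2.resize(im,None,fx=4.5,fy=4.5,interpolation=3))
E
```

```text
scene display 0.82 [375.7 313.1] 458 mean 377.1 314.3 xy [0.4802 0.3207] rect ((480.269775390625, 319.99664306640625), (72.9102783203125, 37.35349655151367), 40.47920608520508)
scene display 0.69 [341.8 288.7] 453 mean 340.6 285.7 xy [0.4881 0.2116] rect ((488.3154296875, 211.37925720214844), (44.71755599975586, 69.12884521484375), 34.94189453125)
scene display 0.62 [360.  237.6] 342 mean 359.4 238.5 xy [0.3483 0.1451] rect ((348.49951171875, 144.40249633789062), (44.0118293762207, 70.53221893310547), 75.68722534179688)
scene display 0.31 [296.1 243.1] 1515 mean 295.7 243.8 xy [0.4848 0.0469] rect ((496.653564453125, 37.924293518066406), (124.97186279296875, 145.01670837402344), 1.345206379890442)
scene knob 0.68 [260.3 237.3] 289 mean 259.7 236.6 xy [0.6094 0.0629] rect ((609.4188232421875, 62.045169830322266), (52.662200927734375, 37.597084045410156), 49.90901565551758)
scene tray 0.57 [296.8 241.6] 1463 mean 295.7 243.6 xy [0.4999 0.0629] rect ((504.9130859375, 56.08737564086914), (106.24042510986328, 137.55335998535156), 1.769726037979126)
scene tray_front 0.61 [296.6 245.9] 1457
[... 1116 characters left out ...]
208984375, -276.5396423339844), (42.72752380371094, 65.49662780761719), 56.86019515991211)
[376. 313.] [147. 232.] [0.4729 0.318  0.0011] 0.009542582040823333
[376. 313.] [190. 224.] [ 0.4743  0.2631 -0.0586] 0.09286287323829612
[342. 289.] [147. 232.] [0.492  0.2699 0.0756] 0.08529642155869357
[342. 289.] [190. 224.] [0.4905 0.2147 0.0019] 0.00597469883004517
[360. 238.] [147. 232.] [0.4617 0.2454 0.2122] 0.04306555678854427
[360. 238.] [190. 224.] [0.4601 0.1961 0.1646] 0.039192457506488934
[296. 243.] [147. 232.] [0.5155 0.2058 0.2184] 0.17443458449841737
[296. 243.] [190. 224.] [0.5125 0.1508 0.1454] 0.10121198618424239
(array([0.6025, 0.0572, 0.1505]), np.float64(0.0021080019559227207))
```

View pics/crop1.png

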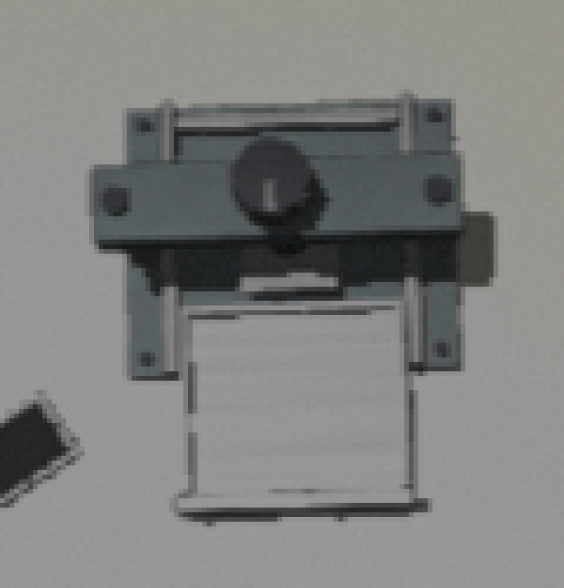

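View pics/crop2.png

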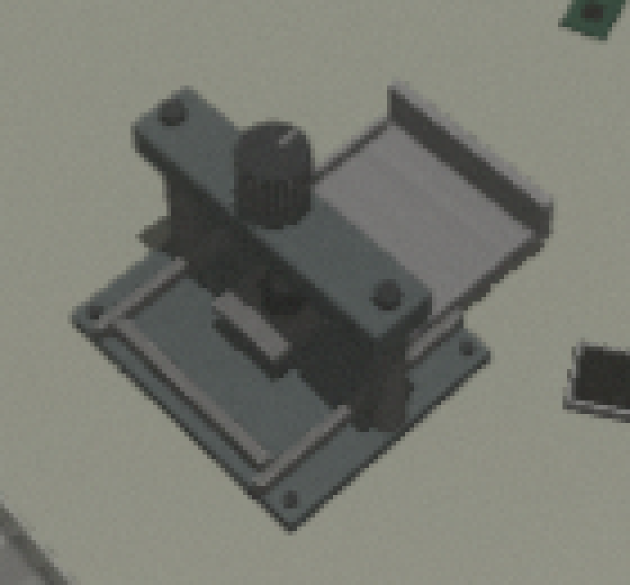

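Crop 1 shows the beam's bolts at crop (117,202) and (438,190), the base corners at (127,110), (453,100), (462,370) and (130,378), and the tray front edge at y≈505. In crop 2 the bolts are at (173,110) and (388,294). The nut's line points towards the robot.

```bash
python3 - <<'E'
from h import *
np.set_printoptions(precision=4,suppress=True)
D={c:r.camera(c) for c in('scene','top')}
T=lambda x,y:np.array([190+(x+.5)/4.7-.5,130+(y+.5)/4.7-.5]); S=lambda x,y:np.array([200+(x+.5)/4.5-.5,200+(y+.5)/4.5-.5])
A,ea=tri(D['scene'],S(173,112),D['top'],T(438,190));B,eb=tri(D['scene'],S(388,295),D['top'],T(117,202))
yaw=lambda a,b:np.degrees(np.arctan2(-(b-a)[0],(b-a)[1]))
print('bolts',A,ea,B,eb,(A+B)/2,yaw(A,B))
for n,z,l in[('base',.012,[(127,110),(453,100),(462,370),(130,378)]),('beam',.125,[(92,168),(458,153),(461,227),(95,243)]),('tray',.049,[(178,507),(415,500)])]:
  P=np.array([atz(D['top'],T(*q),z) for q in l]);print(n,P[:,:2].tolist(),P.mean(0),yaw(P[1],P[0]), yaw(P[2],P[3]) if len(P)>2 else '')
l=[(75,318),(292,530),(490,355)]
P=np.array([atz(D['scene'],S(*q),.012) for q in l]);print('scene base',P[:,:2],(P[0]+P[2])/2,yaw(P[0],P[1]))
# tray front panel top corners: scene far-right (550,205), far-left (390,85)
for a,b in[((552,207),(178,503)),((390,85),(413,497))]: print('trayc',*tri(D['scene'],S(*a),D['top'],T(*b)))
# mask rays of display with dark+frame
E
```

```text
bolts [ 0.6077 -0.0223  0.1265] 0.0003176750272078447 [0.5991 0.1371 0.1256] 0.0006338415448942227 [0.6034 0.0574 0.1261] 3.0744265703492863
base [[0.6780412843215877, 0.1504436887931154], [0.6862714305177248, -0.02896035306182169], [0.5359396654301838, -0.03605970293184943], [0.528740636579022, 0.1429938644798118]] [0.6072 0.0571 0.012 ] 2.6265978097347347 2.302394379337389
beam [[0.616638493918799, 0.1501514219626477], [0.6269490058141971, -0.031870279132718726], [0.58930331819199, -0.03390171980495017], [0.5785021295440516, 0.14706568761028865]] [0.6028 0.0579 0.125 ] 3.242021159160946 3.4156935812694376
tray [[0.45571926347708025, 0.11029259514342182], [0.4613932596030365, -0.012496852873658273]] [0.4586 0.0489 0.049 ] 2.64570727596643 
scene base [[ 0.6886 -0.0223]
 [ 0.6807  0.1554]
 [ 0.5335  0.1466]] [0.6111 0.0621 0.012 ] 2.5371978282903114
trayc [0.4574 0.1121 0.0434] 0.0030084662881806395
trayc [ 0.4642 -0.0119  0.0425] 0.0015910119919581413
```

```bash
cat >> h.py <<'E'
def goto(p,ang):
    """shift in tool axes and turn to put TCP at p with tool y at world angle ang(deg)"""
    from scipy.spatial.transform import Rotation as R
    s=r.read_state(); M=R.from_quat(s['eef_rot']).as_matrix()
    d=M.T@(np.array(p)-s['ee_pos']); a=np.degrees(np.arctan2(M[1,1],M[0,1]))
    t=[-(((ang-a+k+180)%360)-180) for k in(0,180)]
    print('shift',d.round(4),'turn',np.radians(t).round(3),'toolY',round(a,1),'tilt',M[:,2].round(3),'j',np.array(s['joint_positions']).round(2),'t',s['time'])
E
python3 -c "
from h import *
goto([.477,.3185,.10],129.5)"
```

```text
shift [-0.3145 -0.1454  0.1412] turn [-1.091  2.05 ] toolY 67.0 tilt [ 0.  0. -1.] j [-1.19  0.33 -0.06  1.46  0.02  1.35 -0.09] t 2.1
```

The manual's scale: shifts go in shares of 0.4 m and turns go in shares of pi rad. Converting my numbers, -0.3145 m / 0.4 = -0.7863, -0.1454 m / 0.4 = -0.3635, -1.091 rad / 3.1416 = -0.3473.

```bash
python3 -m jog '[[[-0.7863, -0.3635, 0.353, -0.3473, 0.087], [-0.7863, -0.3635, 0.353, -0.3473, 0.087], [-0.7863, -0.3635, 0.353, -0.3473, 0.087], [-0.7863, -0.3635, 0.353, -0.3473, 0.087], [-0.7863, -0.3635, 0.353, -0.3473, 0.087], [-0.7863, -0.3635, 0.353, -0.3473, 0.087], [-0.7863, -0.3635, 0.353, -0.3473, 0.087], [-0.7863, -0.3635, 0.353, -0.3473, 0.087], [-0.7863, -0.3635, 0.353, -0.3473, 0.087], [-0.7863, -0.3635, 0.353, -0.3473, 0.087], [-0.7863, -0.3635, 0.353, -0.3473, 0.087]]]' 15; python3 - <<'E'
from h import *
goto([.477,.3185,.022],129.5)
D={c:r.camera(c) for c in('scene','top')}
a=cv2.resize(D['top']['img'][170:290,80:220,::-1],None,fx=2.8,fy=4.0*.7,interpolation=3)
b=cv2.resize(D['scene']['img'][255:375,305:445,::-1],None,fx=2.8,fy=2.8,interpolation=3)
cv2.imwrite('pics/g1.png',np.hstack([a,b]))
E
```

```text
time: 3.2
ee_pos: [0.4764, 0.3198, 0.1005]
eef_rot: [-0.338, 0.941, 0.0, 0.0]
ft_force: [-0.8, -0.6, -0.4]
width: 0.0874
grip_force: 0.0
shift [ 0.0004 -0.0015  0.0785] turn [ 1.000e-03 -3.141e+00] toolY 129.5 tilt [ 0.     0.001 -1.   ] j [-0.64  0.34 -0.03  1.76  0.01  1.04  1.58] t 3.2
```

View pics/g1.png

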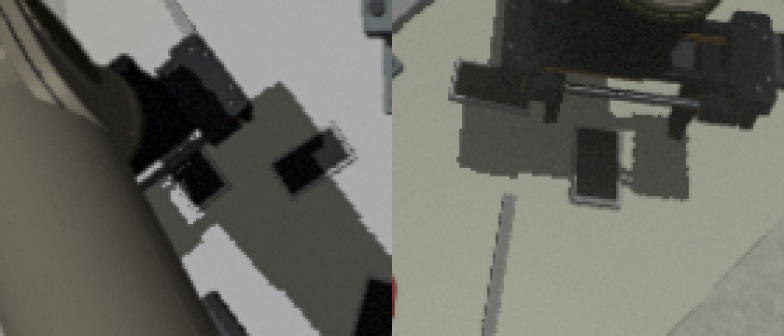

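The open fingers straddle the leftmost display, which sits between them at about (597,165) in the right half. I'll descend.

In the tool's units: 0.078 m / 0.4 = 0.195, 0.04 m / 0.4 = 0.1.

```bash
python3 -m jog '[[[0, -0.0013, 0.1, 0, 0.087], [0, -0.0013, 0.195, 0, 0.087], [0, -0.0013, 0.195, 0, 0.087], [0, -0.0013, 0.195, 0, 0.03], [0, -0.0013, 0.195, 0, 0.03], [0, -0.0013, 0.195, 0, 0.03], [0, -0.0013, 0.195, 0, 0.03], [0, -0.0013, 0.195, 0, 0.03], [0, -0.0013, 0.195, 0, 0.03], [0, -0.0013, 0.195, 0, 0.03]]]' 15
```

```text
time: 4.3
ee_pos: [0.4773, 0.3181, 0.0221]
eef_rot: [-0.338, 0.941, 0.0, 0.0]
ft_force: [0.3, 0.6, 0.0]
width: 0.0395
grip_force: 15.0
```

In the tool's units: -0.09 m / 0.4 = -0.225, -0.05 m / 0.4 = -0.125.

```bash
python3 -m jog '[[[0, 0, -0.125, 0, 0.03], [0, 0, -0.225, 0, 0.03], [0, 0, -0.225, 0, 0.03]]]'; python3 - <<'E'
from h import *
goto([.514,.053,.11],92.9)
c=r.camera('scene')
for q in r.regions_of('scene','display'):
    print(q['p'],px(q['position']),atz(c,px(q['position']),.1))
cv2.imwrite('pics/g2.png',cv2.resize(c['img'][180:330,290:490,::-1],None,fx=3,fy=3))
E
```

```text
time: 4.6
ee_pos: [0.48, 0.32, 0.1178]
eef_rot: [-0.338, 0.941, 0.001, 0.004]
ft_force: [0.2, 0.9, -0.9]
width: 0.0399
grip_force: 15.0
shift [ 0.1436 -0.2277  0.0066] turn [ 0.638 -2.503] toolY 129.5 tilt [ 0.007  0.006 -1.   ] j [-0.64  0.32 -0.03  1.75  0.01  1.07  1.58] t 4.6
0.8 [382.816 301.014] [0.49389304 0.32983193 0.1       ]
0.72 [361.48  237.216] [0.40119649 0.18462112 0.1       ]
0.56 [340.424 287.49 ] [0.53735149 0.24675373 0.1       ]
0.37 [181.776 170.604] [ 0.59635489 -0.29272833  0.1       ]
```

View pics/g2.png

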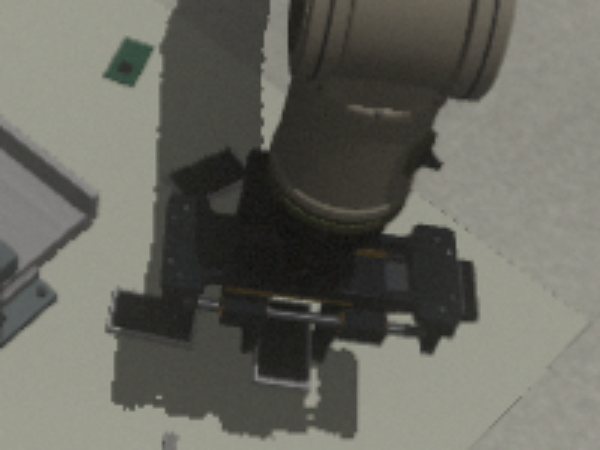

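The display is lifted and level between the fingers at about (285,350) in the crop. I'll carry it over the tray.

In the tool's units: -0.2277 m / 0.4 = -0.5693, 0.1436 m / 0.4 = 0.359, 0.638 rad / 3.1416 = 0.2031.

```bash
python3 -m jog '[[[0.359, -0.5693, 0, 0.2031, 0.03], [0.359, -0.5693, 0, 0.2031, 0.03], [0.359, -0.5693, 0, 0.2031, 0.03], [0.359, -0.5693, 0, 0.2031, 0.03], [0.359, -0.5693, 0, 0.2031, 0.03], [0.359, -0.5693, 0, 0.2031, 0.03], [0.359, -0.5693, 0, 0.2031, 0.03], [0.359, -0.5693, 0, 0.2031, 0.03]]]'; python3 - <<'E'
from h import *
goto([.514,.053,.039],92.9)
c=r.camera('top')
cv2.imwrite('pics/g3.png',np.hstack([cv2.resize(k['img'][y:y+130,x:x+130,::-1],None,fx=3,fy=3) for k,x,y in((c,190,130),(r.camera('scene'),230,180))]))
E
```

```text
time: 5.5
ee_pos: [0.5105, 0.0511, 0.1108]
eef_rot: [-0.025, 1.0, -0.0, -0.001]
ft_force: [0.1, -0.2, -0.7]
width: 0.0397
grip_force: 15.0
shift [-0.0038  0.0017  0.0718] turn [ 0.    -3.141] toolY 92.9 tilt [-0.002 -0.    -1.   ] j [-0.38  0.2   0.21  1.92 -0.05  1.03  1.47] t 5.5
```

View pics/g3.png

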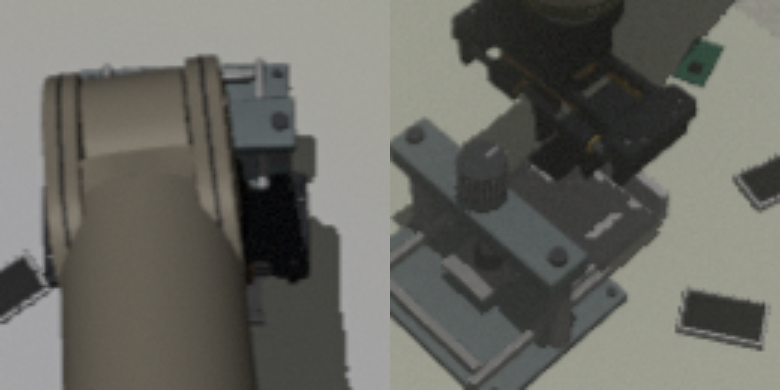

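The gripper is over the tray, with clearance to the beam. I'll lower and release.

In the tool's units: 0.0715 m / 0.4 = 0.1788, 0.06 m / 0.4 = 0.15.

```bash
python3 -m jog '[[[-0.0088, 0.0038, 0.1, 0, 0.03], [-0.0088, 0.0038, 0.15, 0, 0.03], [-0.0088, 0.0038, 0.1788, 0, 0.03], [-0.0088, 0.0038, 0.1788, 0, 0.03], [-0.0088, 0.0038, 0.1788, 0, 0.03], [-0.0088, 0.0038, 0.1788, 0, 0.03]]]'; python3 -m jog '[[[0, 0, 0, 0, 0.06], [0, 0, 0, 0, 0.06], [0, 0, 0, 0, 0.06], [0, 0, 0, 0, 0.06]]]'; python3 -m jog '[[[0, 0, -0.125, 0, 0.06], [0, 0, -0.2, 0, 0.06], [0, 0, -0.2, 0, 0.06]]]'
```

```text
time: 6.2
ee_pos: [0.5153, 0.053, 0.0415]
eef_rot: [-0.026, 1.0, 0.0, 0.001]
ft_force: [-0.6, 0.6, -0.6]
width: 0.04
grip_force: 15.0
time: 6.6
ee_pos: [0.5148, 0.0527, 0.0407]
eef_rot: [-0.026, 1.0, 0.0, 0.0]
ft_force: [0.2, -0.1, -1.1]
width: 0.0584
grip_force: 0.0
time: 6.9
ee_pos: [0.5173, 0.053, 0.1249]
eef_rot: [-0.025, 1.0, 0.001, 0.004]
ft_force: [0.6, -0.4, -0.4]
width: 0.0602
grip_force: 0.0
```

```bash
python3 -c "
from h import *
goto([.425,.048,.12],92.9)"
```

```text
shift [ 0.0925 -0.0003  0.0042] turn [ 0.    -3.141] toolY 92.9 tilt [ 0.007  0.002 -1.   ] j [-0.38  0.2   0.21  1.89 -0.05  1.05  1.47] t 6.9
```

In the tool's units: 0.092 m / 0.4 = 0.23, 0.05 m / 0.4 = 0.125.

```bash
python3 -m jog '[[[0.125, 0, 0, 0, 0], [0.23, 0, 0, 0, 0], [0.23, 0, 0, 0, 0], [0.23, 0, 0, 0, 0], [0.23, 0, 0, 0, 0], [0.23, 0, 0, 0, 0]]]'; python3 - <<'E'
from h import *
goto([.425,.048,.045],92.9)
c=r.camera('scene')
for q in r.regions_of('scene','display'):
    ys,xs=np.nonzero(q['pixels']); print(q['p'],px(q['position']),atz(c,[xs.mean(),ys.mean()],.026))
cv2.imwrite('pics/g4.png',cv2.resize(c['img'][190:310,220:380,::-1],None,fx=4,fy=4))
E
```

```text
time: 7.5
ee_pos: [0.4238, 0.048, 0.1206]
eef_rot: [-0.026, 1.0, -0.0, 0.0]
ft_force: [-0.5, -1.0, -0.4]
width: 0.0199
grip_force: 0.0
shift [-0.0012 -0.0001  0.0756] turn [ 0.    -3.141] toolY 92.9 tilt [ 0. -0. -1.] j [-0.41  0.    0.19  2.11  0.    1.03  1.4 ] t 7.5
0.68 [341.488 290.304] [0.49695832 0.21696913 0.026     ]
0.61 [358.68 239.82] [0.36136859 0.15283604 0.026     ]
0.6 [289.52  247.716] [0.51072799 0.05383782 0.026     ]
```

View pics/g4.png

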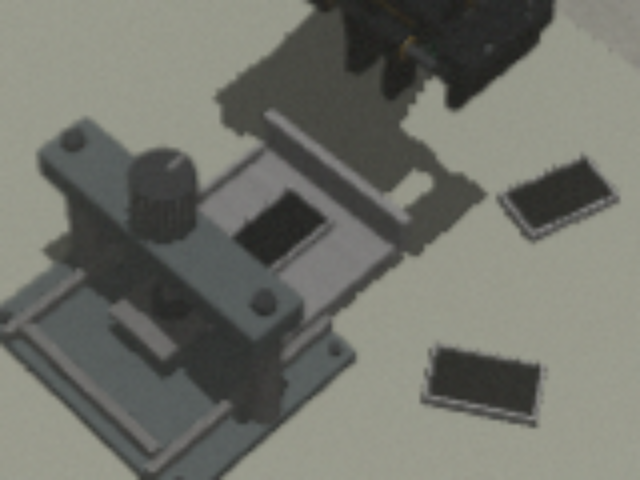

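The display lies flat with its glass up, in the middle of the tray (about (283,228) in the crop). I'll go down in front of the panel and push.

In the tool's units: 0.0755 m / 0.4 = 0.1888, -0.01 m / 0.4 = -0.025.

```bash
python3 -m jog '[[[0, 0, 0.1, 0, 0], [0, 0, 0.1888, 0, 0], [0, 0, 0.1888, 0, 0], [-0.025, 0, 0.1888, 0, 0], [-0.05, 0, 0.1888, 0, 0], [-0.07, 0, 0.1888, 0, 0], [-0.09, 0, 0.1888, 0, 0], [-0.11, 0, 0.1888, 0, 0], [-0.13, 0, 0.1888, 0, 0], [-0.15, 0, 0.1888, 0, 0]]]'; python3 -m jog '[[[-0.02, 0, 0, 0, 0], [-0.04, 0, 0, 0, 0], [-0.06, 0, 0, 0, 0], [-0.075, 0, 0, 0, 0], [-0.085, 0, 0, 0, 0], [-0.095, 0, 0, 0, 0]]]'
```

```text
time: 8.6
ee_pos: [0.4834, 0.0511, 0.0451]
eef_rot: [-0.026, 1.0, 0.0, 0.0]
ft_force: [-0.9, 0.2, 0.4]
width: 0.0007
grip_force: 0.7
time: 9.2
ee_pos: [0.5209, 0.053, 0.045]
eef_rot: [-0.026, 1.0, 0.0, -0.0]
ft_force: [-1.6, 1.2, 0.8]
width: 0.0004
grip_force: 0.7
```

In the tool's units: -0.012 m / 0.4 = -0.03, -0.01 m / 0.4 = -0.025.

```bash
python3 -m jog '[[[-0.01, 0, 0, 0, 0], [-0.02, 0, 0, 0, 0], [-0.025, 0, 0, 0, 0], [-0.03, 0, 0, 0, 0]]]';python3 -m jog '[[[-0.005, 0, 0, 0, 0], [-0.01, 0, 0, 0, 0]]]';python3 -m jog '[[[-0.005, 0, 0, 0, 0], [-0.0075, 0, 0, 0, 0]]]'; python3 -c "
from h import *
save('scene','p5.png')
for c in('scene','top'):
  d=r.camera(c)
  for l in('tray_front',):
    print(c,[(px(q['position']),q['p'],atz(d,px(q['position']),.037)) for q in r.recognise(c,l)])
"
```

```text
time: 9.6
ee_pos: [0.5328, 0.0536, 0.045]
eef_rot: [-0.026, 1.0, 0.0, -0.0]
ft_force: [-0.8, -0.1, 0.6]
width: 0.0004
grip_force: 0.6
time: 9.8
ee_pos: [0.5342, 0.0537, 0.0445]
eef_rot: [-0.026, 1.0, -0.0, -0.003]
ft_force: [-18.7, -0.8, 12.7]
width: 0.0005
grip_force: 9.4
time: 10.0
ee_pos: [0.5343, 0.0536, 0.0438]
eef_rot: [-0.026, 1.0, -0.0, -0.006]
ft_force: [-29.1, -0.7, 18.6]
width: 0.0005
grip_force: 14.2
scene [(array([253.4  , 283.416]), 0.83, array([0.65143564, 0.08097441, 0.037     ])), (array([424.704, 272.916]), 0.53, array([0.32621864, 0.33128082, 0.037     ]))]
top []
```

In the tool's units: 0.085 m / 0.4 = 0.2125, -0.08 m / 0.4 = -0.2.

```bash
python3 -m jog '[[[0.025, 0, 0, 0, 0], [0.125, 0, -0.0125, 0, 0], [0.2125, 0, -0.0125, 0, 0], [0.2125, 0, -0.075, 0, 0], [0.2125, 0, -0.2, 0, 0], [0.2125, 0, -0.2, 0, 0]]]'; python3 - <<'E'
from h import *
d=r.camera('top'); e=r.camera('scene')
a=cv2.resize(d['img'][140:240,190:310,::-1],None,fx=3.3,fy=3.3,interpolation=3)
b=cv2.resize(e['img'][200:300,210:330,::-1],None,fx=3.3,fy=3.3,interpolation=3)
cv2.imwrite('pics/g5.png',np.hstack([a,b]))
for c in('scene','top'):
  for q in r.regions_of(c,'tray_front')[:1]:
    ys,xs=np.nonzero(q['pixels']); print(c,q['p'],xs.mean(),ys.mean(),xs.min(),xs.max(),ys.min(),ys.max())
goto([.604,.0575,.24],92.9)
E
```

```text
time: 10.85
ee_pos: [0.4582, 0.0502, 0.1308]
eef_rot: [-0.025, 1.0, 0.001, 0.005]
ft_force: [1.2, 0.4, -0.1]
width: 0.0002
grip_force: 0.0
scene 0.88 254.92262602579132 275.9038686987104 231 280 252 297
top 0.85 264.2611111111111 184.01666666666668 228 275 159 203
shift [-0.1497  0.0003 -0.1156] turn [ 1.000e-03 -3.141e+00] toolY 92.9 tilt [-0. -0. -1.] j [-0.41  0.07  0.21  2.04 -0.02  1.04  1.43] t 11.05
```

View pics/g5.png

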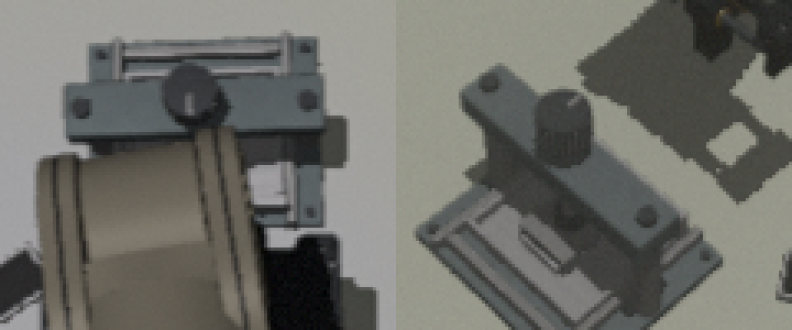

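```bash
python3 - <<'E'
from h import *
def proj(d,p):
    P=np.linalg.inv(np.array(d['pose'])); K=np.array([[d['fx'],0,d['cx']],[0,d['fy'],d['cy']],[0,0,1]])
    return cv2.projectPoints(np.array([p],float),cv2.Rodrigues(P[:3,:3])[0],P[:3,3],K,np.array([d['k1'],0,0,0,0.]))[0].reshape(-1,2)[0]
c,s=np.cos(.0506),np.sin(.0506)
W=lambda x,y,z:[.604+c*x-s*y,.0575+s*x+c*y,z]
out=[]
for n,(x0,y0,w,h) in(('top',(215,140,90,75)),('scene',(225,240,90,75))):
    d=r.camera(n); f=4.4
    im=cv2.resize(d['img'][y0:y0+h,x0:x0+w,::-1],None,fx=f,fy=f,interpolation=3)
    im=cv2.convertScaleAbs(im,alpha=1.5)
    for q,col in((0,(0,0,255)),(.006,(0,255,0))):
      for seg in([W(.052-q,.06,.027),W(.052-q,-.06,.027)],[W(-.056-q,.062,.049),W(-.056-q,-.062,.049)],[W(.075,.09,.012),W(.075,-.09,.012)]):
        a,b=[tuple(((proj(d,p)+.5-[x0,y0])*f).astype(int).tolist()) for p in seg]; cv2.line(im,a,b,col,1)
    out.append(im)
cv2.imwrite('pics/g6.png',np.hstack(out))
E
```

```text
(no output)
```

View pics/g6.png

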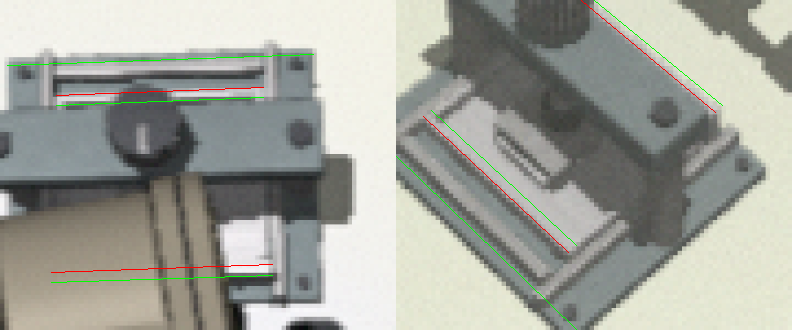

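Both overlays put the tray's rear wall and front panel on the red line, which marks tray = 0. The push also met a hard stop at 29 N, so the tray is in. Next is the nut.

In the tool's units: -0.149 m / 0.4 = -0.3725, -0.112 m / 0.4 = -0.28, -0.95 rad / 3.1416 = -0.3024.

```bash
python3 -m jog '[[[0, 0, -0.125, -0.0477, 0.08], [0, 0, -0.25, -0.0955, 0.08], [0, 0, -0.28, -0.1432, 0.08], [-0.125, 0, -0.28, -0.3024, 0.08], [-0.25, 0, -0.28, -0.3024, 0.08], [-0.3725, 0, -0.28, -0.3024, 0.08], [-0.3725, 0, -0.28, -0.3024, 0.08], [-0.3725, 0, -0.28, -0.3024, 0.08], [-0.3725, 0, -0.28, -0.3024, 0.08], [-0.3725, 0, -0.28, -0.3024, 0.08]]]' 25; python3 -c "
from h import *
goto([.6035,.0575,.157],147.3)"
```

```text
time: 12.15
ee_pos: [0.603, 0.0572, 0.2374]
eef_rot: [-0.479, 0.878, 0.0, 0.0]
ft_force: [-0.1, 0.1, -0.0]
width: 0.0723
grip_force: 0.0
shift [-0.0005 -0.0002  0.0804] turn [-0.     3.141] toolY 147.3 tilt [ 0.  0. -1.] j [-0.36  0.29  0.24  1.53 -0.07  1.32  2.45] t 12.15
```

In the tool's units: 0.08 m / 0.4 = 0.2, 0.07 m / 0.4 = 0.175.

```bash
python3 -m jog '[[[0, 0, 0.075, 0, 0.08], [0, 0, 0.125, 0, 0.08], [0, 0, 0.15, 0, 0.08], [0, 0, 0.175, 0, 0.08], [0, 0, 0.2, 0, 0.08], [0, 0, 0.2, 0, 0.08]]]' 25;  python3 -m jog '[[[0, 0, 0, 0, 0.03], [0, 0, 0, 0, 0.03], [0, 0, 0, 0, 0.03], [0, 0, 0, 0, 0.03], [0, 0, 0, 0, 0.03], [0, 0, 0, 0, 0.03], [0, 0, 0, 0, 0.03]]]' 25; python3 -c "
from h import *
s=r.read_state();print(s['ft_force'],s['torque'],s['ee_pos']);goto([.6035,.0575,.157],147.3)"
```

```text
time: 12.75
ee_pos: [0.6031, 0.0573, 0.1562]
eef_rot: [-0.48, 0.877, 0.0, -0.001]
ft_force: [-0.5, 0.1, -0.4]
width: 0.0794
grip_force: 0.0
time: 13.45
ee_pos: [0.6037, 0.0572, 0.1571]
eef_rot: [-0.48, 0.877, 0.0, 0.0]
ft_force: [0.4, -0.5, 1.1]
width: 0.0375
grip_force: 25.0
[ 0.44185538 -0.51777211  1.07614435] [ 0.07553291  0.02739739 -0.03365577] [0.60365978 0.05724833 0.15708997]
shift [-0.0001  0.0003  0.0001] turn [ 1.00e-03 -3.14e+00] toolY 147.4 tilt [ 0.  0. -1.] j [-0.35  0.35  0.23  1.63 -0.08  1.17  2.47] t 13.45
```

In the tool's units: 0.0011 m / 0.4 = 0.0028, 0.001 m / 0.4 = 0.0025, 1.8 rad / 3.1416 = 0.573.

```bash
python3 -m jog '[[[0, 0, 0.0003, 0.0477, 0.03], [0, 0, 0.0005, 0.0955, 0.03], [0, 0, 0.0008, 0.1432, 0.03], [0, 0, 0.001, 0.191, 0.03], [0, 0, 0.0013, 0.2387, 0.03], [0, 0, 0.0015, 0.2865, 0.03], [0, 0, 0.0018, 0.3342, 0.03], [0, 0, 0.002, 0.382, 0.03], [0, 0, 0.0023, 0.4297, 0.03], [0, 0, 0.0025, 0.4775, 0.03], [0, 0, 0.0028, 0.5252, 0.03], [0, 0, 0.0028, 0.573, 0.03]]]' 25; python3 -c "
from h import *
s=r.read_state();print(s['ft_force'],s['torque'],s['width']);goto([.6035,.0575,.157],147.3)"
```

```text
time: 14.65
ee_pos: [0.6034, 0.0602, 0.156]
eef_rot: [0.39, 0.921, 0.001, -0.001]
ft_force: [0.4, 8.7, -0.9]
width: 0.0374
grip_force: 25.0
[ 0.39712878  8.7211677  -0.85366333] [1.79001409 0.01738696 0.12717412] 0.037420571082116945
shift [-0.002  -0.0018 -0.001 ] turn [-1.802  1.339] toolY 44.0 tilt [-0.     0.003 -1.   ] j [-0.58  0.38  0.51  1.65 -0.2   1.17  0.75] t 14.65
```

In the tool's units: 0.0001 m / 0.4 = 0.0003, 0.2 rad / 3.1416 = 0.0637.

```bash
python3 -m jog '[[[0, 0, 0.0003, 0.0318, 0.03], [0, 0, 0.0003, 0.0637, 0.03]]]' 25; python3 -c "
from h import *
s=r.read_state();print(s['ft_force'],s['torque'],s['width']);goto([.6035,.0575,.157],147.3)"; python3 -m jog '[[[0, 0, 0.0003, 0.0318, 0.03], [0, 0, 0.0003, 0.0637, 0.03]]]' 25; python3 -c "
from h import *
s=r.read_state();print(s['ft_force'],s['torque'],s['width']);goto([.6035,.0575,.157],147.3)"
```

```text
time: 14.85
ee_pos: [0.6036, 0.0604, 0.1559]
eef_rot: [0.479, 0.878, 0.002, -0.001]
ft_force: [1.1, 8.4, -1.7]
width: 0.0375
grip_force: 25.0
[ 1.12779511  8.35817034 -1.67302852] [ 1.74432725 -0.3041521   0.07093959] 0.03750449198205942
shift [-0.0024 -0.0017 -0.0011] turn [-2.     1.141] toolY 32.7 tilt [ 0.     0.003 -1.   ] j [-0.61  0.38  0.55  1.65 -0.22  1.17  0.56] t 14.85
time: 15.05
ee_pos: [0.604, 0.0606, 0.1558]
eef_rot: [0.565, 0.825, 0.002, -0.001]
ft_force: [2.8, 8.0, -2.2]
width: 0.0372
grip_force: 25.0
[ 2.81004531  7.95410821 -2.23948881] [ 1.87353733 -0.69410819  0.0511722 ] 0.03724381142163764
shift [-0.0027 -0.0016 -0.0012] turn [-2.2    0.942] toolY 21.3 tilt [ 0.001  0.003 -1.   ] j [-0.64  0.39  0.58  1.65 -0.23  1.17  0.37] t 15.05
```

The nut sits a little off-centre between the pads, which gives an 8 N side force. It has not bottomed yet, so I'll release, recentre and regrip.

```bash
python3 -m jog '[[[0, 0, 0, 0, 0.06], [0, 0, 0, 0, 0.06], [0, 0, 0, 0, 0.06]]]'; python3 -c "
from h import *
s=r.read_state();print(s['ft_force'],s['ee_pos'],s['width']);goto([.605,.0595,.156],21.3)"
```

```text
time: 15.35
ee_pos: [0.6035, 0.0568, 0.1557]
eef_rot: [0.564, 0.826, -0.0, 0.0]
ft_force: [0.4, 0.3, -0.8]
width: 0.0537
grip_force: 0.0
[ 0.43839529  0.28658273 -0.82259609] [0.60353804 0.05683129 0.15572864] 0.05374975364401631
shift [ 0.002   0.0023 -0.0003] turn [ 1.000e-03 -3.141e+00] toolY 21.3 tilt [-0. -0. -1.] j [-0.64  0.39  0.59  1.65 -0.23  1.17  0.38] t 15.35
```

In the tool's units: 0.002 m / 0.4 = 0.005.

```bash
python3 -m jog '[[[0.005, 0.005, 0, 0, 0.06], [0.005, 0.005, 0, 0, 0.03], [0.005, 0.005, 0, 0, 0.03], [0.005, 0.005, 0, 0, 0.03], [0.005, 0.005, 0, 0, 0.03], [0.005, 0.005, 0, 0, 0.03], [0.005, 0.005, 0, 0, 0.03]]]'  25; python3 -c "
from h import *
s=r.read_state();print(s['ft_force'],s['torque'],s['ee_pos'],s['width'])"; python3 -m jog '[[[0, 0, 0.0003, 0.0318, 0.03], [0, 0, 0.0003, 0.0637, 0.03]]]'; python3 -c "
from h import *
s=r.read_state();print(s['ft_force'],s['torque'],s['ee_pos'],s['width'])
goto([.605,.0595,.156],21.3)"
```

```text
time: 16.05
ee_pos: [0.6046, 0.0597, 0.1557]
eef_rot: [0.564, 0.826, -0.0, -0.0]
ft_force: [-2.1, -0.6, 1.4]
width: 0.0374
grip_force: 25.0
[-2.08340004 -0.64689739  1.44800955] [-0.14220618  0.22044318 -0.00623945] [0.60463019 0.05969958 0.15572506] 0.03738638054059924
time: 16.25
ee_pos: [0.6048, 0.0597, 0.1556]
eef_rot: [0.645, 0.764, 0.0, 0.0]
ft_force: [-0.5, -0.9, -0.2]
width: 0.0373
grip_force: 25.0
[-0.54742198 -0.91718037 -0.19593136] [-0.17208129  0.01587966  0.06435697] [0.60475581 0.0597272  0.15564411] 0.03727220469935843
shift [-0.0003  0.0002 -0.0004] turn [-0.204  2.938] toolY 9.6 tilt [ 0.  0. -1.] j [-0.67  0.4   0.62  1.65 -0.25  1.18  0.18] t 16.25
```

Centred well now. I'll continue in steps until the torque rises.

In the tool's units: 0.0001 m / 0.4 = 0.0003, 0.2 rad / 3.1416 = 0.0637.

```bash
S='from h import *
s=r.read_state();print(s["ft_force"].round(1),s["torque"].round(3),s["width"]);goto([.605,.0595,.156],9.6)'; python3 -m jog '[[[0, 0, 0.0003, 0.0318, 0.03], [0, 0, 0.0003, 0.0637, 0.03]]]'; python3 -c "$S";  python3 -m jog '[[[0, 0, 0.0003, 0.0318, 0.03], [0, 0, 0.0003, 0.0637, 0.03]]]'; python3 -c "$S"; python3 -m jog '[[[0, 0, 0.0003, 0.0318, 0.03], [0, 0, 0.0003, 0.0637, 0.03]]]'; python3 -c "$S"
```

```text
time: 16.45
ee_pos: [0.6048, 0.0598, 0.1555]
eef_rot: [0.718, 0.696, 0.0, 0.0]
ft_force: [0.2, 0.1, -0.8]
width: 0.0374
grip_force: 25.0
[ 0.2  0.1 -0.8] [-0.243 -0.215  0.068] 0.03743434120529248
shift [-0.0002  0.0002 -0.0005] turn [-0.2    2.942] toolY -1.8 tilt [ 0. -0. -1.] j [-0.69  0.41  0.66  1.65 -0.27  1.18 -0.  ] t 16.45
time: 16.65
ee_pos: [0.6049, 0.0597, 0.1554]
eef_rot: [0.784, 0.62, 0.0, 0.0]
ft_force: [2.0, -0.2, -2.5]
width: 0.0376
grip_force: 25.0
[ 2.  -0.2 -2.5] [-0.254 -0.361  0.061] 0.0375700966679006
shift [-0.0002  0.0001 -0.0006] turn [-0.4    2.742] toolY -13.3 tilt [ 0.001 -0.    -1.   ] j [-0.72  0.42  0.7   1.65 -0.28  1.18 -0.19] t 16.65
time: 16.85
ee_pos: [0.6051, 0.0597, 0.1553]
eef_rot: [0.842, 0.539, 0.0, 0.0]
ft_force: [2.5, -0.7, -3.6]
width: 0.0375
grip_force: 25.0
[ 2.5 -0.7 -3.6] [-0.305 -0.453  0.067] 0.0375302903039234
shift [-0.0002  0.     -0.0007] turn [-0.6    2.542] toolY -24.8 tilt [ 0.001 -0.    -1.   ] j [-0.75  0.43  0.74  1.65 -0.3   1.18 -0.37] t 16.85
```

In the tool's units: 0.0002 m / 0.4 = 0.0005, 0.0001 m / 0.4 = 0.0003, 0.15 rad / 3.1416 = 0.0477.

```bash
S='from h import *
s=r.read_state();print(s["ft_force"].round(1),s["torque"].round(3),s["width"]);goto([.605,.0595,.156],-24.8)'; python3 -m jog '[[[0, 0, 0.0003, 0.0318, 0.03], [0, 0, 0.0005, 0.0477, 0.03]]]'; python3 -c "$S";  python3 -m jog '[[[0, 0, 0.0003, 0.0318, 0.03], [0, 0, 0.0003, 0.0477, 0.03]]]'; python3 -c "$S"
```

```text
time: 17.05
ee_pos: [0.6052, 0.0598, 0.1552]
eef_rot: [0.88, 0.475, 0.0, 0.0]
ft_force: [3.2, -0.1, -0.9]
width: 0.0373
grip_force: 25.0
[ 3.2 -0.1 -0.9] [-0.088 -0.532  0.478] 0.03734185800080947
shift [-0.0003 -0.     -0.0008] turn [-0.148  2.993] toolY -33.3 tilt [ 0.001 -0.    -1.   ] j [-0.77  0.43  0.77  1.65 -0.32  1.19 -0.51] t 17.05
time: 17.25
ee_pos: [0.6056, 0.06, 0.1554]
eef_rot: [0.913, 0.408, 0.001, 0.0]
ft_force: [4.4, -0.6, 0.1]
width: 0.0375
grip_force: 25.0
[ 4.4 -0.6  0.1] [-0.18  -0.608  0.533] 0.03752374682472184
shift [-0.0008 -0.0001 -0.0006] turn [-0.298  2.844] toolY -41.9 tilt [ 0.002 -0.    -1.   ] j [-0.79  0.44  0.8   1.65 -0.34  1.19 -0.65] t 17.25
```

The torque jumped from 0.07 to 0.5 N m and stayed there, so the nut is at its stop and the pads are slipping. I'll check with a firmer grip and then unwind slowly to find the zero.

The manual's scale: shifts go in shares of 0.4 m and turns go in shares of pi rad. Converting my numbers, 0.08 rad / 3.1416 = 0.0255.

```bash
S='from h import *
s=r.read_state();print(s["ft_force"].round(1),s["torque"].round(3),s["width"]);goto([.605,.0595,.156],-41.9)'; python3 -m jog '[[[0, 0, 0, 0, 0.03], [0, 0, 0, 0, 0.03], [0, 0, 0, 0.0127, 0.03], [0, 0, 0, 0.0255, 0.03], [0, 0, 0, 0.0255, 0.03]]]' 45; python3 -c "$S";  python3 -m jog '[[[0, 0, 0, -0.0064, 0.03], [0, 0, 0, -0.0064, 0.03]]]'; python3 -c "$S";  python3 -m jog '[[[0, 0, 0, -0.0064, 0.03], [0, 0, 0, -0.0064, 0.03]]]'; python3 -c "$S"
```

```text
time: 17.75
ee_pos: [0.6052, 0.0596, 0.1554]
eef_rot: [0.928, 0.373, 0.001, 0.0]
ft_force: [4.2, -2.3, 2.0]
width: 0.037
grip_force: 45.0
[ 4.2 -2.3  2. ] [-0.519 -0.763  0.517] 0.03701339770689116
shift [-0.0002 -0.0001 -0.0006] turn [-0.076  3.066] toolY -46.2 tilt [ 0.001 -0.    -1.   ] j [-0.8   0.45  0.81  1.65 -0.35  1.19 -0.71] t 17.75
time: 17.95
ee_pos: [0.6052, 0.0596, 0.1554]
eef_rot: [0.924, 0.382, 0.001, 0.0]
ft_force: [5.3, -0.8, 2.7]
width: 0.0366
grip_force: 45.0
[ 5.3 -0.8  2.7] [-0.511 -0.91   0.003] 0.03661861166890733
shift [-0.0002 -0.0001 -0.0006] turn [-0.055  3.087] toolY -45.1 tilt [ 0.001  0.    -1.   ] j [-0.8   0.45  0.81  1.65 -0.34  1.19 -0.7 ] t 17.95
time: 18.15
ee_pos: [0.6052, 0.0596, 0.1554]
eef_rot: [0.92, 0.391, 0.001, 0.0]
ft_force: [3.8, -2.2, 4.4]
width: 0.0371
grip_force: 45.0
[ 3.8 -2.2  4.4] [-0.641 -1.091  0.045] 0.03711454909478173
shift [-0.0002 -0.     -0.0006] turn [-0.035  3.106] toolY -43.9 tilt [ 0.001  0.    -1.   ] j [-0.8   0.45  0.81  1.65 -0.34  1.19 -0.68] t 18.15
```

In the tool's units: 0.04 rad / 3.1416 = 0.0127.

```bash
S='from h import *
s=r.read_state();print(s["ft_force"].round(1),s["torque"].round(3),s["joint_torque"][6]);goto([.605,.0595,.156],-45)'; python3 -m jog '[[[0, 0, 0, 0, 0.03], [0, 0, 0, 0.0064, 0.03], [0, 0, 0, 0.0127, 0.03], [0, 0, 0, 0.0127, 0.03]]]' 60; python3 -c "$S";  python3 -m jog '[[[0, 0, 0, 0.0095, 0.03], [0, 0, 0, 0.0095, 0.03]]]'; python3 -c "$S";  python3 -m jog '[[[0, 0, 0, 0.0127, 0.03], [0, 0, 0, 0.0127, 0.03]]]'; python3 -c "$S"
```

```text
time: 18.55
ee_pos: [0.6052, 0.0596, 0.1554]
eef_rot: [0.928, 0.373, 0.0, 0.0]
ft_force: [5.2, -2.8, 4.2]
width: 0.037
grip_force: 60.0
[ 5.2 -2.8  4.2] [-0.716 -1.036  0.603] -0.9094649367034435
shift [-0.0002 -0.0001 -0.0006] turn [-0.022  3.12 ] toolY -46.3 tilt [ 0.001 -0.    -1.   ] j [-0.8   0.45  0.81  1.65 -0.35  1.19 -0.71] t 18.55
time: 18.75
ee_pos: [0.6054, 0.0598, 0.1554]
eef_rot: [0.933, 0.359, 0.001, 0.0]
ft_force: [6.6, -2.3, 3.3]
width: 0.0368
grip_force: 60.0
[ 6.6 -2.3  3.3] [-0.585 -1.239  1.05 ] -1.4103414863348007
shift [-0.0005 -0.     -0.0006] turn [-0.051  3.09 ] toolY -47.9 tilt [ 0.002 -0.    -1.   ] j [-0.81  0.45  0.82  1.65 -0.35  1.19 -0.74] t 18.75
time: 18.95
ee_pos: [0.6058, 0.0602, 0.1555]
eef_rot: [0.94, 0.34, 0.001, 0.0]
ft_force: [8.7, -1.2, 1.2]
width: 0.0368
grip_force: 60.0
[ 8.7 -1.2  1.2] [-0.274 -1.832  1.084] -1.6470161452889442
shift [-0.0011  0.     -0.0005] turn [-0.091  3.051] toolY -50.2 tilt [ 0.003 -0.    -1.   ] j [-0.81  0.45  0.83  1.65 -0.35  1.19 -0.78] t 18.95
```

Torque reaches 1.08 N m with a 60 N grip, so this is the hard stop. I'll unwind the elastic part, then back off a quarter turn and follow the thread upwards.

In the tool's units: -0.02 rad / 3.1416 = -0.0064.

```bash
S='from h import *
s=r.read_state();print(s["ft_force"].round(1),s["torque"].round(3),s["joint_torque"][6]);goto([.605,.0595,.156],-45)'; python3 -m jog '[[[0, 0, 0, -0.0064, 0.03], [0, 0, 0, -0.0064, 0.03]]]' 60; python3 -c "$S";  python3 -m jog '[[[0, 0, 0, -0.0064, 0.03], [0, 0, 0, -0.0064, 0.03]]]'; python3 -c "$S"
```

```text
time: 19.15
ee_pos: [0.6058, 0.0602, 0.1555]
eef_rot: [0.937, 0.35, 0.001, 0.0]
ft_force: [7.7, -0.8, 1.5]
width: 0.0369
grip_force: 60.0
[ 7.7 -0.8  1.5] [-0.195 -1.792  0.322] -0.04875113605521619
shift [-0.0011  0.0001 -0.0005] turn [-0.07   3.071] toolY -49.0 tilt [ 0.003  0.001 -1.   ] j [-0.81  0.45  0.82  1.65 -0.35  1.19 -0.76] t 19.15
time: 19.35
ee_pos: [0.6057, 0.0602, 0.1555]
eef_rot: [0.933, 0.359, 0.001, 0.0]
ft_force: [9.2, -0.5, 2.1]
width: 0.0367
grip_force: 60.0
[ 9.2 -0.5  2.1] [-0.089 -1.768  0.085] 0.19714494701474905
shift [-0.001   0.     -0.0005] turn [-0.051  3.091] toolY -47.9 tilt [ 0.002  0.001 -1.   ] j [-0.81  0.45  0.82  1.65 -0.35  1.19 -0.74] t 19.35
```

In the tool's units: -0.001 m / 0.4 = -0.0025, -0.0009 m / 0.4 = -0.0023, -1.562 rad / 3.1416 = -0.4972.

```bash
S='from h import *
s=r.read_state();print(s["ft_force"].round(1),s["torque"].round(3),s["joint_torque"][6],s["width"]);goto([.605,.0595,.156],41.6)'; python3 -m jog '[[[0, 0, -0.0003, -0.0446, 0.03], [0, 0, -0.0005, -0.0891, 0.03], [0, 0, -0.0008, -0.1337, 0.03], [0, 0, -0.001, -0.1783, 0.03], [0, 0, -0.0013, -0.2228, 0.03], [0, 0, -0.0015, -0.2674, 0.03], [0, 0, -0.0015, -0.3119, 0.03], [0, 0, -0.0018, -0.3565, 0.03], [0, 0, -0.002, -0.4011, 0.03], [0, 0, -0.0023, -0.4456, 0.03], [0, 0, -0.0025, -0.4972, 0.03], [0, 0, -0.0025, -0.4972, 0.03]]]' 60; python3 -c "$S"; python3 -m jog '[[[0, 0, 0, 0, 0.03], [0, 0, 0, 0, 0.03]]]'; python3 -c "$S"
```

```text
time: 20.55
ee_pos: [0.6038, 0.0604, 0.1564]
eef_rot: [0.408, 0.913, 0.0, -0.001]
ft_force: [-2.9, 0.3, 9.2]
width: 0.0368
grip_force: 60.0
[-2.9  0.3  9.2] [-0.029  0.667  0.016] 1.872628815472126 0.03680019677663009
shift [-0.0014  0.0003  0.0004] turn [ 0.005 -3.137] toolY 41.9 tilt [-0.002  0.001 -1.   ] j [-0.59  0.38  0.52  1.64 -0.2   1.18  0.71] t 20.55
time: 20.75
ee_pos: [0.6038, 0.0603, 0.1564]
eef_rot: [0.41, 0.912, 0.0, -0.001]
ft_force: [-2.4, -0.9, 9.1]
width: 0.0371
grip_force: 60.0
[-2.4 -0.9  9.1] [-0.071  0.731  0.066] -0.017972859204746783 0.03708287816213955
shift [-0.0014  0.0004  0.0004] turn [-1.000e-03  3.141e+00] toolY 41.6 tilt [-0.002  0.001 -1.   ] j [-0.59  0.38  0.52  1.64 -0.2   1.18  0.7 ] t 20.75
```

```bash
python3 -c "
from h import *
save('scene','end.png')"
```

```text
(no output)
```

View pics/end.png

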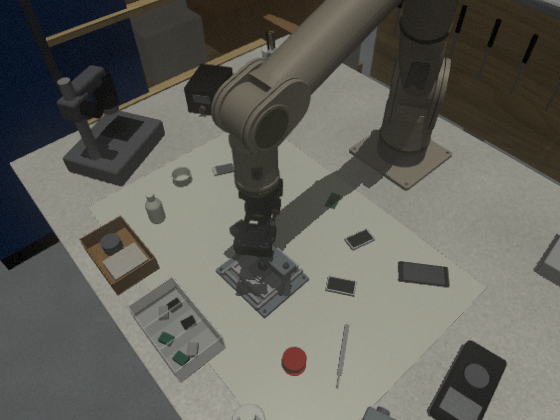

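The final picture shows the gripper holding the nut at about (258,255), the tray in, and everything else on the bench in its place. I'm handing the job in.

```bash
python3 -c "
from bench import r
print(r.close_job())"
```

```text
the job is handed in; nothing more can be done
None
```

The job is handed in, about 21 s into the 72 s limit: the leftmost display lies glass up in the tray, the tray is pushed in to its stop, and the nut was bottomed out, backed off a quarter turn and is still gripped.

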